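Clear the scale and hold the sieve over its pan

ROBOT

A 6-joint arm with a two-finger parallel gripper is mounted at the origin on the work surface. World frame = base frame: x ahead of the robot, y to its left, z up, the work surface at z = 0. Lengths are in m, angles in rad, forces in N, time in s.
With the tool pointing down it reaches from about 0.4 to 0.825 m from the base axis. Payload 7 kg.
Tool frame: the origin (TCP) lies midway between the tips of the shut fingers; the grasp point (between the pads) lies arm.hold_point_z behind it (arm.hold_point_z is the distance from the TCP to the grasp point, in m); z points along the fingers, y is the line along which they close (so a half turn about z gives the same grasp; the last joint's range is limited). The gripper opens to 88 mm and grips with 3 to 60 N. Pads are 19 mm wide; open, the fingers measure 130 mm over their backs; the gripper's body (78 mm by 193 mm) begins 47 mm behind the grasp point.
Start: joints at [1.636, 0.359, 0.012, 0, -1.224, -0.288], TCP at [0.149, 0.658, 0.192] pointing down, gripper open.
Joint ranges: [-3.07, 3.07], [-1.43, 2.12], [-1.02, 1.25], [-3.03, 1.67], [-3.05, -0], [-3.03, 3.03]. Speed limits (rad/s): [2.39, 2.39, 3.01, 3.14, 3.14, 3.14].

INTERFACE

Orientations are given as [roll, pitch, yaw] about the fixed x, y, z axes, in that order (R = Rz(yaw) Ry(pitch) Rx(roll)).
In Python, from station import arm gives the robot as it stands.
- The arm moves only by the shell command python3 -m crank 'ROWS' [OPENING] [FORCE]. ROWS is JSON, a list that holds one entry, the list of rows, each a list of 4 numbers: the shift along the tool's x, y, z in units of 25 mm (1.0 is 25 mm), then the turn about the tool's z in units of 5 degrees (1.0 is 5 degrees). A call has 1 to 12 rows; each row is the pose to reach, as a shift and turn from the pose commanded when the call began, along the tool's axes at that moment; what a row does not reach only later rows make up. A row lasts 1/8 s, in which the tool goes at most 62.5 mm and 10.7 degrees, less where a joint would pass 70% of its speed; a pose out of reach is approached as far as the arm can. A call with a gripper value outside its range is refused whole. OPENING is the closure, from 0 (fully open) to 1 (shut), set as the call begins (- or left out, the last holds). The fingers move at their own pace and stop on an object; FORCE is the grip in N (left out, the last holds). Time passes only in rows, so rows that repeat a pose let the fingers close. It gives the time, the measured TCP pose, the force, the opening and the grip force at its end, in the units of the state.
- arm.get_state(): the state, without advancing time (a new reading comes with each control period).
- arm.grab_frame(name): name is "scene" or "top" or "wrist"; returns (picture, depth): 400x640x3 uint8, red, green, blue; 400x640 float32, m along the optical axis (not along the pixel's ray), 0 where there is no reading.
- arm.get_calibration(name): a dict with "mtx" (3x3 intrinsics, pixels), "R" (3x3) and "t" (3): a world point X has camera coordinates R X + t; the wrist camera has in their place "mount" (4x4, takes a point from camera to tool coordinates, whose origin is the TCP and whose axes are the flange's). Camera axes: x right, y down, z forward; pixel columns grow to the right and rows downward; lengths in m; the calibration is good to about 2 mm. A picture is of the moment at which its call begins: read the wrist's pose just before it. get_calibration takes no time and is no camera call.
- arm.job_done(): hands the job in; it is judged then, once.
Trained networks look in the newest picture that a camera, given by its name, has taken for a name from the list of things; names that differ only in an ending like _2 or _b are one class to them, and where a whole thing is asked for, a point or a joint stands for the part that bears it (a point fixed in the world has none). Each returns a list of dicts, best first, with "score" (0 to 1); they miss things now and then, are a little off and sometimes report something else, mostly with a low value. They report only what shows in the picture. A call takes as long as a camera call. They do not tell look-alikes from the thing itself.
- arm.recognise(thing, camera): "extent" ([left, top, width, height] in pixels, round what is visible of it).
- arm.trace(thing, camera): "mask" (400x640 bool, what is visible of it) and "extent" ([left, top, width, height] in pixels, round what is visible of it).
The state is a dict: "t": time; "q": joint angles; "qd": joint speeds; "joint_efforts": joint torques, N m; "eef_pos": TCP position; "ee_rot": TCP orientation; "force": force on the tool from outside, world axes, zero at the start; "moment": the same for the moment, N m; "width": finger opening in m; "gripper_force": force on a finger pad.
Only numpy, scipy, OpenCV 4.12 (cv2) and the standard library are available. Lean on these libraries where they do the work, as an engineer would, in place of code of your own. Each camera call takes 0.05 s, during which the arm holds its last target. There are 200 camera calls.

TASK

I am about to rub dried petals through the sieve onto the scale. Lift the canister off the scale and gently stand it upright on the bench right beside the scale, then pick up the hand sieve, bring it over the jars and hold it level and centred about 2 cm above the rim of the scale's pan, never letting the sieve touch the scale, because that would spoil the reading. Finish while still holding the sieve there, and do not disturb the jars, bottle, bowl and brush.

Things in the scene. Friction and masses are not known exactly. Their poses are not given: they have to be found in the camera images.
- scale: White bench scale, fixed. Housing 150 wide (y), 192 deep (x from -117 to +75), 38 high; display on its -x side. Its shallow round steel pan is 150 across the rim; flat floor 135 across, 54 above the bench; rim top 62 above the bench. Origin on the bench under the pan's centre, z up. Stands left or right of the jar crate.
- pan_rim (a point): Centre of the scale pan's rim, 62 mm above the bench; axes as the scale.
- canister: Cream enamel canister, dark green lid, 87 mm across, 108 high to the lid's top, 0.35 to 0.65 kg, standing on the scale's pan. Origin: centre of its underside, z up. A fixed steel bow stands over the lid: uprights at y = -48 and +48, joined by a wooden grip along y, 12 thick, 56 long, axis 145 above the underside; 31 free between grip and lid.
- canister_handle (a point): Middle of the canister's wooden handle grip, on its axis, 145 mm above the canister's underside; the grip runs along y.
- sieve: Hand sieve, 0.14 to 0.19 kg: round steel hoop 115 mm across, 42 high, mesh floor at its foot, on the bench. Origin: centre of the hoop's underside, z up. A straight wooden handle 16 wide, 18 tall runs along -x, 70 to 180 off the origin, axis 33 above the underside, joined by a steel neck; opposite, a wire rest ear reaches x = +80. Balances 30 to 45 mm from the origin towards the handle.
- sieve_grip (a point): Point on the axis of the sieve's handle, 110 mm from the hoop's centre and 33 mm above the underside; axes as the sieve, the handle runs along x.
- crate: Open wooden jar crate, fixed, 300 (x) by 98 (y) by 55 mm high, 8 mm walls and floor, standing between scale and sieve; holds the three jars, whose tops are 127 mm above the bench. Origin at the centre of its underside.
- jar_orange: Glass jar of orange petals with a cork lid, 68 mm across, 119 mm high, in the crate. Origin at the centre of its underside. Leave alone.
- jar_purple: The same with purple petals. Leave alone.
- jar_green: The same with green leaves. Leave alone.
- oil_bottle: Amber glass bottle with a black cap, 54 mm across, 150 mm high, at the back of the bench. Origin at the centre of its underside. Leave alone.
- petal_bowl: Blue ceramic bowl, 110 mm across, 50 mm high, at the back of the bench. Origin at the centre of its underside. Leave alone.
- bench_brush: Small flat brush, 130 mm long, 42 wide, 20 high, lying on the bench between the crate and the robot, along its own x (bristles to +x). Origin under its middle. Leave alone.
Mind the look-alikes: they are no part of the job. What is shaped like the canister but blue or yellow is not meant.

How it is judged:
By the outcome, as a careful person would: the job done as asked, in the order asked, and still so for the second after the job is handed in, while the arm keeps its last pose, push and grip.
It also fails if it takes over 59 s, if anything falls off the work surface, if the arm or the gripper's body presses on something with over 40 N, if the wrist force passes 120 N, or if a joint passes its speed limit or range.

## Working session

There is one attempt and no reset: what is moved stays moved. The work goes in short steps, Python scripts to look and compute and a shell command to move; the robot and the scene stay as the last step left them, time stands still between calls to the robot, and variables do not carry over. Pictures are saved under pics/ and viewed, at most 10 in all, crops included, and the job is handed in when it is done.

```bash
ls; mkdir -p pics
cat > h.py <<'E'
import numpy as np, cv2
from station import arm
from scipy.spatial.transform import Rotation as Ro
def cloud(name, depth):
    c=arm.get_calibration(name); K=np.array(c["mtx"]); 
    v,u=np.mgrid[0:400,0:640]
    P=np.stack([(u-K[0,2])/K[0,0]*depth,(v-K[1,2])/K[1,1]*depth,depth],-1)
    if "mount" in c:
        M=np.array(c["mount"]); s=arm.get_state()
        P=P@M[:3,:3].T+M[:3,3]
        return P@Ro.from_euler('xyz',s["ee_rot"]).as_matrix().T+np.array(s["eef_pos"])
    return (P-np.array(c["t"]))@np.array(c["R"])
E
python3 - <<'E'
from h import *
s=arm.get_state(); print({k:np.round(v,3) for k,v in s.items()}, arm.hold_point_z)
for n in("scene","top"):
    p,d=arm.grab_frame(n); cv2.imwrite(f"pics/{n}0.png",p[...,::-1]); W=cloud(n,d); np.save(f"pics/{n}0.npy",W)
    for t in "scale canister sieve crate jar_orange bench_brush oil_bottle petal_bowl".split():
        for r in arm.trace(t,n)[:4]:
            m=r["mask"]&(d>0)
            q=W[m]
            if len(q)<5: continue
            print(n,t,round(r["score"],2),r["extent"],np.round(np.percentile(q,[2,50,98],axis=0),3).tolist())
E
```

```text
pics
{'t': np.float64(0.0), 'q': array([ 1.636,  0.359,  0.011, -0.   , -1.224, -0.288]), 'qd': array([-0.002,  0.002, -0.   , -0.   , -0.003,  0.   ]), 'joint_efforts': array([-1.0000e-03, -5.8272e+01,  2.9306e+01,  6.9970e+00,  7.0000e-03,
       -0.0000e+00]), 'eef_pos': array([0.149, 0.658, 0.191]), 'ee_rot': array([ 3.14 , -0.   , -0.223]), 'force': array([ 0.534,  0.881, -0.267]), 'moment': array([-0.031, -0.003,  0.02 ]), 'gripper_force': np.float64(0.0), 'width': np.float64(0.087)} 0.0188
scene scale 0.39 [241.3, 169.8, 34.6, 53.4] [[0.596, -0.28, 0.063], [0.645, -0.229, 0.151], [0.667, -0.206, 0.205]]
scene canister 0.87 [238.7, 163.3, 35.2, 55.3] [[0.595, -0.279, 0.061], [0.644, -0.228, 0.149], [0.667, -0.206, 0.205]]
scene canister 0.75 [330.0, 151.8, 27.9, 39.7] [[0.33, -0.184, 0.006], [0.378, -0.125, 0.096], [0.401, -0.091, 0.151]]
scene canister 0.62 [173.3, 185.8, 37.2, 47.6] [[0.702, -0.423, 0.007], [0.753, -0.376, 0.097], [0.786, -0.355, 0.151]]
scene canister 0.59 [301.3, 122.7, 28.8, 47.4] [[0.179, -0.385, 0.001], [0.325, -0.256, 0.09], [0.344, -0.224, 0.151]]
scen
[... 1868 characters left out ...]
]]
top crate 0.33 [192.7, 160.5, 38.4, 82.7] [[0.434, 0.159, -0.002], [0.587, 0.225, 0.006], [0.647, 0.267, 0.045]]
top crate 0.17 [356.3, 145.8, 41.6, 36.1] [[0.582, -0.287, 0.061], [0.616, -0.242, 0.16], [0.66, -0.208, 0.206]]
top jar_orange 0.58 [278.7, 122.0, 21.6, 28.2] [[0.677, -0.049, 0.028], [0.699, -0.02, 0.125], [0.735, 0.01, 0.131]]
top bench_brush 0.6 [284.0, 237.1, 16.9, 46.9] [[0.304, -0.034, 0.013], [0.349, -0.018, 0.019], [0.424, 0.007, 0.025]]
top oil_bottle 0.37 [336.5, 142.4, 61.6, 70.5] [[0.498, -0.318, 0.027], [0.562, -0.223, 0.04], [0.688, -0.166, 0.064]]
top petal_bowl 0.75 [336.3, 96.2, 42.4, 39.4] [[0.723, -0.264, 0.001], [0.778, -0.22, 0.022], [0.82, -0.168, 0.053]]
```

Run:
```python
import cv2
a=cv2.imread("pics/top0.png")[80:320,160:480]; cv2.imwrite("pics/topc.png",cv2.resize(a,(800,600),interpolation=cv2.INTER_CUBIC))
a=cv2.imread("pics/scene0.png")[110:380,140:480]; cv2.imwrite("pics/scenec.png",cv2.resize(a,(755,600),interpolation=cv2.INTER_CUBIC))
```

```text
(no output)
```

View pics/topc.png

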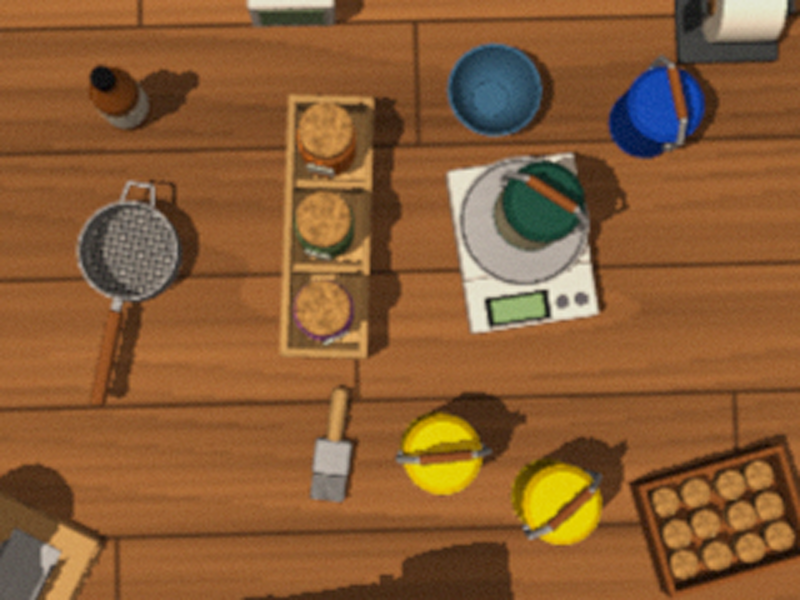

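View pics/scenec.png

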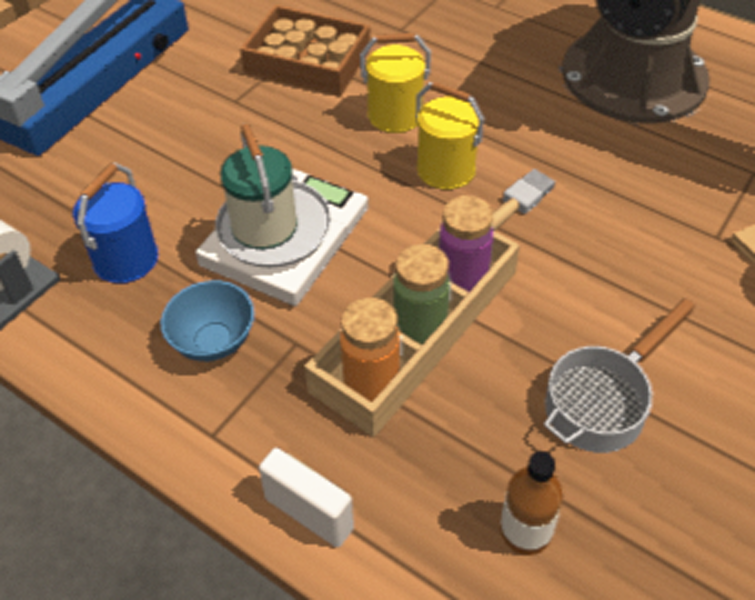

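The candidates for the canister are cream/green at top px (376,160), blue at (425,122), and yellow at (337,261) and (385,281). I choose the cream one standing on the scale. I'll check it in a close crop and measure it, the sieve and the pan.

Run:
```python
from h import *
T=np.load("pics/top0.npy").reshape(-1,3);S=np.load("pics/scene0.npy").reshape(-1,3)
def line(q):
    c=q.mean(0);u,s,v=np.linalg.svd(q-c,full_matrices=False);d=v[0]; p=(q-c)@d
    return c+d*(np.percentile(p,2)+np.percentile(p,98))/2,d,np.ptp(np.percentile(p,[2,98]))
def circ(q):
    A=np.c_[2*q[:,:2],np.ones(len(q))];b=(q[:,:2]**2).sum(1)
    for _ in range(8):
        x=np.linalg.lstsq(A,b,rcond=None)[0]; r=np.sqrt(x[2]+x[0]**2+x[1]**2)
        e=np.abs(np.hypot(*(q[:,:2]-x[:2]).T)-r); k=e<max(.004,np.percentile(e,80)); 
        A,b,q=A[k],b[k],q[k]
    return np.round([x[0],x[1],r],4),len(q)
R=lambda q,x0,x1,y0,y1,z0,z1:q[(q[:,0]>x0)&(q[:,0]<x1)&(q[:,1]>y0)&(q[:,1]<y1)&(q[:,2]>z0)&(q[:,2]<z1)]
for n,W in(("top",T),("scene",S)):
    q=R(W,.56,.70,-.32,-.17,.19,.22);c,d,l=line(q)
    print(n,"bow",len(q),c.round(4),d.round(3),l.round(3),"yaw",np.degrees(np.arctan2(-d[0],d[1])).round(1),"zmax",q[:,2].max().round(4))
    q=R(W,.56,.70,-.32,-.17,.155,.172);print(" lid",circ(q),q[:,2].mean().round(4))
    q=R(W,.48,.72,-.34,-.13,.058,.066);print(" rim",circ(q))
    q=R(W,.54,.70,.12,.30,.035,.05);print(" hoop",circ(q))
    q=R(W,.40,.53,.15,.34,.028,.055);c,d,l=line(q);print(" handle",len(q),c.round(4),d.round(3),l.round(3),q[:,2].max().round(4))
    q=R(W,.4,.72,-.36,-.13,.030,.045);print(" housing",cv2.minAreaRect((q[:,:2]*1000).astype(np.float32)))
    for nm,b in dict(purple=(.48,.55),green=(.58,.64),orange=(.67,.74)).items():
        q=R(W,*b,-.07,.04,.115,.14);print(" ",nm,q.mean(0).round(3))
a=cv2.imread("pics/scene0.png")[150:240,220:310]; cv2.imwrite("pics/can.png",cv2.resize(a,(540,540),interpolation=cv2.INTER_CUBIC))
```

```text
top bow 127 [ 0.6227 -0.2486  0.2026] [-0.56  -0.828  0.009] 0.074 yaw 145.9 zmax 0.2085
 lid (array([ 0.6228, -0.2487,  0.0349]), 215) 0.1607
 rim (array([ 0.6141, -0.2408,  0.072 ]), 170)
 hoop (array([0.5941, 0.2131, 0.0559]), 131)
 handle 243 [0.4733 0.2382 0.0407] [-0.978  0.208  0.005] 0.107 0.0495
 housing ((593.5850219726562, -243.17959594726562), (192.62144470214844, 150.36627197265625), 7.128716468811035)
  purple [ 0.517 -0.012  0.127]
  green [ 0.612 -0.015  0.127]
  orange [ 0.71  -0.02   0.127]
scene bow 90 [ 0.6296 -0.243   0.2032] [ 0.551  0.828 -0.1  ] 0.064 yaw -33.6 zmax 0.2079
 lid (array([ 0.6289, -0.245 ,  0.035 ]), 179) 0.1615
 rim (array([ 0.6166, -0.2394,  0.0719]), 159)
 hoop (array([0.5968, 0.2146, 0.0559]), 261)
 handle 235 [0.4752 0.2415 0.0414] [ 0.977 -0.212 -0.017] 0.104 0.0476
 housing ((549.99755859375, -222.22576904296875), (154.22320556640625, 312.6025390625), 84.89593505859375)
  purple [ 0.524 -0.009  0.127]
  green [ 0.616 -0.011  0.127]
  orange [ 0.715 -0.016  0.127]
```

View pics/can.png

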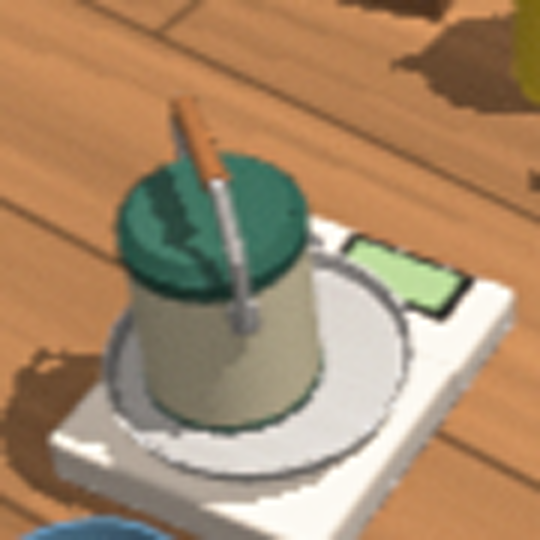

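The crop confirms the cream body and green lid, with the bow running diagonally; it stands off-centre on the pan. This helper works out the tool-axis units.

```bash
cat > go.py <<'E'
import sys
from h import *
# usage: go.py x y z yawdeg (TCP target) -> units
def units(x,y,z,yaw):
    s=arm.get_state(); R=Ro.from_euler('xyz',s["ee_rot"]); 
    d=R.inv().apply(np.array([x,y,z])-s["eef_pos"])/.025
    y0=np.degrees(np.arctan2(R.as_matrix()[1,0],R.as_matrix()[0,0]))
    t=-((yaw-y0+180)%360-180)/5
    return np.round([*d,t],2).tolist()
if __name__=="__main__":
    s=arm.get_state();print("t",s["t"],"pos",np.round(s["eef_pos"],4),"rot",np.degrees(s["ee_rot"]).round(1),"F",np.round(s["force"],1),"w",s["width"],"gf",s["gripper_force"],"q",np.round(s["q"],2))
    print(units(*map(float,sys.argv[1:])))
E
python3 go.py .6255 -.247 .29 -124
```

```text
t 0.9 pos [0.1491 0.6583 0.1922] rot [-180.     0.   -12.8] F [ 0.4 -0.2  0.6] w 0.08779349598983001 gf 0.0 q [ 1.64  0.36  0.01 -0.   -1.22 -0.29]
[26.58, 31.11, -3.91, 22.25]
```

```bash
python3 -m crank '[[[0,0,-2,0],[0.7,0.8,-4,1],[2.2,2.6,-4,2],[3.7,4.3,-4,3.5],[5.2,6.1,-4,5],[6.7,7.8,-4,6.5],[8.2,9.6,-4,8],[9.7,11.4,-4,9.5],[11.2,13.1,-4,11],[12.7,14.9,-4,12.5],[14.2,16.6,-4,14],[14.2,16.6,-4,15]]]' 0; python3 go.py .6255 -.247 .29 -124
```

```text
t: 2.4
eef_pos: [0.4048, 0.1719, 0.2926]
ee_rot: [-3.141, 0.0, -1.54]
force: [-0.1, 0.5, -0.1]
width: 0.0875
gripper_force: 0.0
t 2.4 pos [0.4048 0.1719 0.2926] rot [-180.     0.   -88.3] F [-0.1  0.5 -0.1] w 0.08753979520783788 gf 0.0 q [ 0.85 -0.1  -0.3   0.   -1.37 -0.82]
[17.02, -8.32, 0.1, 7.15]
```

```bash
python3 -m crank '[[[1.2,-0.6,0,0.6],[3.2,-1.6,0,1.6],[5.2,-2.6,0,2.6],[7.2,-3.6,0,3.6],[9.2,-4.6,0,4.6],[11.2,-5.6,0,5.6],[13.2,-6.5,0,6.6],[15,-7.4,0,7.15],[16.4,-8,0,7.15],[17.02,-8.32,0,7.15],[17.02,-8.32,0,7.15],[17.02,-8.32,0,7.15]]]'
python3 - <<'E'
from h import *
p,d=arm.grab_frame("wrist");W=cloud("wrist",d);cv2.imwrite("pics/w1.png",p[...,::-1])
q=W.reshape(-1,3)
def box(z0,z1): return q[(d.ravel()>0)&(abs(q[:,0]-.625)<.09)&(abs(q[:,1]+.247)<.09)&(q[:,2]>z0)&(q[:,2]<z1)]
b=box(.192,.215);c=b.mean(0);v=np.linalg.svd(b-c,full_matrices=False)[2][0];t=(b-c)@v
print(len(b),c,v,c+v*(t.min()+t.max())/2,np.ptp(t),np.percentile(b[:,2],95),np.degrees(np.arctan2(v[0],v[1])))
l=box(.15,.17);(x,r)=cv2.minEnclosingCircle((l[:,:2]*1000).astype(np.float32));print(x,r,l[:,2].mean())
E
```

```text
t: 3.9
eef_pos: [0.6279, -0.2412, 0.2924]
ee_rot: [-3.141, 0.0, -2.155]
force: [0.3, -0.3, 0.1]
width: 0.0878
gripper_force: 0.0
1018 [ 0.62279697 -0.24987912  0.20246204] [0.56029018 0.8277567  0.02989575] [ 0.62430592 -0.24764984  0.20254256] 0.07748122097284296 0.20516250371635741 34.09320089974057
(621.6255493164062, -250.65097045898438) 47.13190460205078 0.15975876190332405
```

View pics/w1.png

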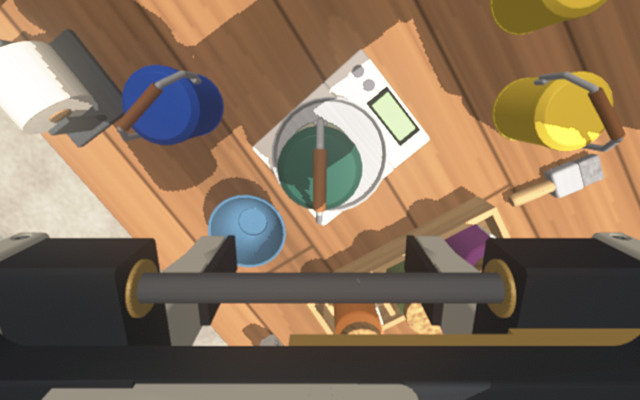

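The wrist view shows the canister's grip at about (320,175), square to the finger line. The measured centre is (0.623,-0.249).

```bash
python3 go.py .6235 -.2485 .180 -124.1
```

```text
t 3.95 pos [ 0.6279 -0.2409  0.2927] rot [-180.     0.  -123.5] F [-0.2  0.4  0.7] w 0.0876584226034428 gf 0.0 q [-0.08  0.31  0.17 -0.   -1.43 -0.51]
[0.35, -0.02, 4.51, 0.13]
```

```bash
python3 -m crank '[[[0.35,0,1,0.1],[0.35,0,2,0.1],[0.35,0,3,0.1],[0.35,0,3.7,0.1],[0.35,0,4.2,0.1],[0.35,0,4.5,0.1],[0.35,0,4.5,0.1],[0.35,0,4.5,0.1]]]'; python3 -m crank '[[[0,0,0,0],[0,0,0,0],[0,0,0,0],[0,0,0,0],[0,0,0,0],[0,0,0,0],[0,0,0,0],[0,0,0,0]]]' 1 45; python3 go.py .6235 -.2485 .180 -124.1
```

```text
t: 4.95
eef_pos: [0.6237, -0.2494, 0.1804]
ee_rot: [-3.141, 0.0, -2.165]
force: [0.2, 0.1, 0.9]
width: 0.0878
gripper_force: 0.0
t: 5.95
eef_pos: [0.6233, -0.2493, 0.1797]
ee_rot: [-3.142, 0.0, -2.164]
force: [-0.2, 0.0, -0.2]
width: 0.0127
gripper_force: 0.0
t 5.95 pos [ 0.6233 -0.2493  0.1797] rot [-180.    0. -124.] F [-0.2  0.  -0.2] w 0.012664259822184139 gf 0.0 q [-0.09  0.36 -0.01  0.   -1.2  -0.5 ]
[-0.03, 0.01, -0.01, 0.02]
```

```bash
python3 -m crank '[[[0,0,0,0],[0,0,0,0],[0,0,-0.1,0],[0,0,-0.3,0],[0,0,-0.6,0],[0,0,-1,0],[0,0,-1.5,0],[0,0,-2,0],[0,0,-2.5,0],[0,0,-3,0],[0,0,-3,0],[0,0,-3,0]]]'; python3 go.py .573 -.391 .255 -124
```

```text
t: 7.45
eef_pos: [0.6231, -0.2491, 0.2542]
ee_rot: [3.141, -0.0, -2.165]
force: [-0.2, -0.2, -0.4]
width: 0.0002
gripper_force: 0.0
t 7.45 pos [ 0.6231 -0.2491  0.2542] rot [ 180.   -0. -124.] F [-0.2 -0.2 -0.4] w 0.00015866089022543588 gf 0.0 q [-0.09  0.32  0.1  -0.   -1.35 -0.5 ]
[5.82, -1.52, -0.03, -0.0]
```

The fingers shut empty, so I'll check what happened.

Run:
```python
from h import *
p,d=arm.grab_frame("wrist");cv2.imwrite("pics/w2.png",p[...,::-1])
W=cloud("wrist",d);q=W.reshape(-1,3)
def box(q,z0,z1): return q[(abs(q[:,0]-.625)<.1)&(abs(q[:,1]+.247)<.1)&(q[:,2]>z0)&(q[:,2]<z1)]
p,d=arm.grab_frame("top");T=cloud("top",d).reshape(-1,3)
a,dd=arm.grab_frame("scene");S=cloud("scene",dd).reshape(-1,3)
cv2.imwrite("pics/s2.png",cv2.resize(a[130:250,190:340,::-1],(750,600),interpolation=cv2.INTER_CUBIC))
for q in(q,T,S):
  l=box(q,.15,.17);print(len(l),l.mean(0),cv2.minEnclosingCircle((l[:,:2]*1000).astype(np.float32)))
  b=box(q,.19,.212);print(len(b),b.mean(0) if len(b) else 0)
```

```text
5662 [ 0.62189125 -0.2509617   0.15929634] ((621.5779418945312, -250.96371459960938), 47.22288131713867)
1165 [ 0.62080254 -0.25258209  0.20212207]
228 [ 0.61956354 -0.24310094  0.16021685] ((622.867919921875, -243.91458129882812), 45.77019119262695)
58 [ 0.61957558 -0.25017074  0.20170408]
554 [ 0.63295411 -0.24191443  0.16076541] ((627.69775390625, -245.41464233398438), 49.92998123168945)
93 [ 0.63105908 -0.24093276  0.20300187]
```

View pics/s2.png

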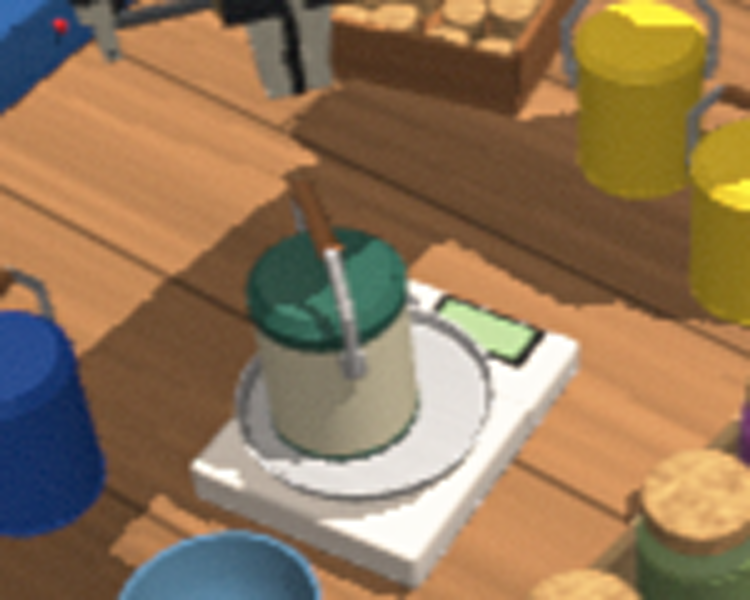

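Run:
```python
from h import *
s=arm.get_state();print(np.round(s["eef_pos"],4),s["width"],s["gripper_force"],s["force"])
for n in("scene","top"):
    p,d=arm.grab_frame(n);W=cloud(n,d);q=W.reshape(-1,3)
    c=arm.get_calibration(n);x=np.array(c["R"])@s["eef_pos"]+c["t"];u=np.array(c["mtx"])@x;print(n,"TCP px",(u/u[2]).round(1))
    if n=="scene":
        f=q[(d.ravel()>0)&(abs(q[:,0]-.62)<.12)&(abs(q[:,1]+.25)<.12)&(q[:,2]>.215)&(q[:,2]<.285)]
        for z in np.arange(.22,.285,.01):
            g=f[abs(f[:,2]-z)<.005]; print(z.round(3),len(g),g.mean(0).round(3) if len(g) else "", np.ptp(g,axis=0).round(3) if len(g) else "")
        i,j=map(int,(u/u[2])[:2]); cv2.circle(p,(i,j),2,(255,0,0),1)
        cv2.imwrite("pics/s3.png",cv2.resize(p[90:230,160:340,::-1],(770,600),interpolation=cv2.INTER_CUBIC))
```

```text
[ 0.623  -0.2492  0.2539] 5.133397162766085e-05 0.0 [-0.10667097 -0.87714171  0.3978833 ]
scene TCP px [250.4 157.4   1. ]
0.22 0  
0.23 0  
0.24 0  
0.25 0  
0.26 0  
0.27 0  
0.28 0  
top TCP px [384.4 154.    1. ]
```

View pics/s3.png

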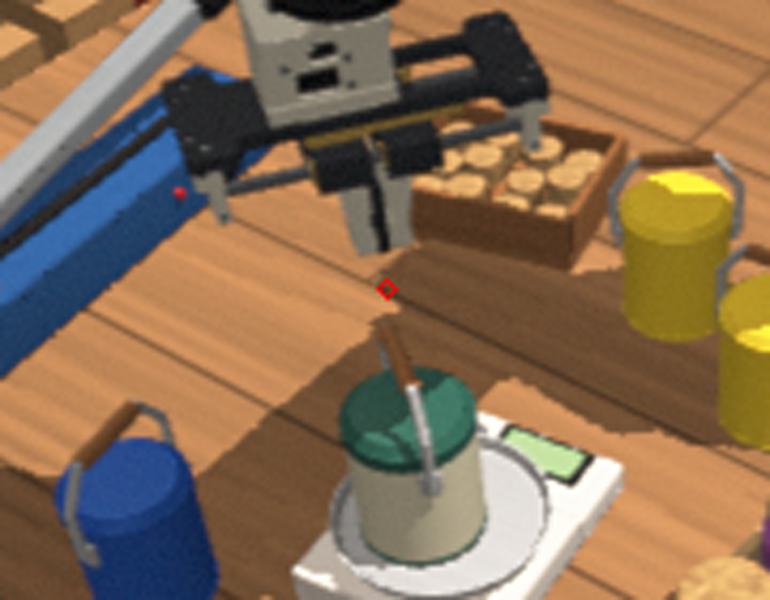

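The red mark, where the reported TCP projects, sits about 40 crop-pixels below the visible fingertips. I'll measure where the tips really are.

Run:
```python
from h import *
p,d=arm.grab_frame("scene");W=cloud("scene",d)
# crop px (375,245)-> image
for (cx,cy) in [(365,245),(395,240),(360,215),(395,215),(405,190),(350,190)]:
    u,v=160+cx*180/770,90+cy*140/600; i,j=round(u),round(v); print((i,j),W[j-1:j+2,i-1:i+2].reshape(-1,3).round(3)[4],d[j,i], (np.median(W[j-1:j+2,i-1:i+2].reshape(-1,3),0)).round(3))
p,d=arm.grab_frame("top");W=cloud("top",d).reshape(-1,3)
f=W[(abs(W[:,0]-.62)<.15)&(abs(W[:,1]+.25)<.15)&(W[:,2]>.22)];print(len(f),f.min(0) if len(f) else "",f.max(0) if len(f) else "")
print(arm.get_calibration("wrist")["mount"])
```

```text
(245, 147) [ 0.64  -0.244  0.301] 0.9853703 [ 0.639 -0.246  0.3  ]
(252, 146) [ 0.625 -0.236  0.298] 0.99342597 [ 0.624 -0.237  0.297]
(244, 140) [ 0.638 -0.246  0.32 ] 0.97380227 [ 0.638 -0.246  0.32 ]
(252, 140) [ 0.622 -0.235  0.314] 0.9824517 [ 0.622 -0.235  0.313]
(255, 134) [ 0.613 -0.232  0.328] 0.9760182 [ 0.613 -0.232  0.328]
(242, 134) [ 0.64  -0.247  0.338] 0.9595311 [ 0.641 -0.247  0.338]
10939 [ 0.50756698 -0.29851175  0.35140444] [ 0.68510137 -0.10000967  0.73501134]
[[-4.75365210e-04 -9.59530035e-01 -2.81605907e-01  7.56180859e-02]
 [ 9.99998896e-01 -8.52527838e-04  1.21681176e-03 -2.33280414e-04]
 [-1.40764431e-03 -2.81605018e-01  9.59529381e-01 -1.91952790e-01]
 [ 0.00000000e+00  0.00000000e+00  0.00000000e+00  1.00000000e+00]]
```

Run:
```python
from h import *
p,d=arm.grab_frame("wrist");c=arm.get_calibration("wrist");K=np.array(c["mtx"]);M=np.array(c["mount"])
v,u=np.mgrid[0:400,0:640];P=np.stack([(u-K[0,2])/K[0,0]*d,(v-K[1,2])/K[1,1]*d,d],-1)@M[:3,:3].T+M[:3,3]
m=(d>0)&(d<.22)&(abs(P[...,1])<.04)&(abs(P[...,0])<.05)
q=P[m];print(len(q),q.min(0).round(3),q.max(0).round(3), np.percentile(q[:,2],[50,90,98,99.5]).round(4))
for z in np.arange(-.08,.02,.01):
    g=q[abs(q[:,2]-z)<.005];print(z.round(2),len(g),g.min(0).round(3) if len(g) else "",g.max(0).round(3) if len(g) else "")
cv2.imwrite("pics/w3.png",p[...,::-1])
```

```text
53224 [-0.01  -0.04  -0.147] [ 0.039  0.04  -0.033] [-0.1244 -0.1147 -0.0797 -0.0448]
-0.08 447 [-0.01  -0.004 -0.085] [ 0.001  0.004 -0.079]
-0.07 178 [ 0.008 -0.004 -0.075] [ 0.011  0.004 -0.065]
-0.06 186 [ 0.007 -0.006 -0.065] [ 0.011  0.006 -0.055]
-0.05 328 [ 0.002 -0.006 -0.055] [ 0.011  0.006 -0.045]
-0.04 255 [ 0.008 -0.016 -0.045] [ 0.011  0.016 -0.035]
-0.03 16 [ 0.008 -0.004 -0.035] [ 0.009  0.003 -0.033]
-0.02 0  
-0.01 0  
-0.0 0  
0.01 0
```

View pics/w3.png

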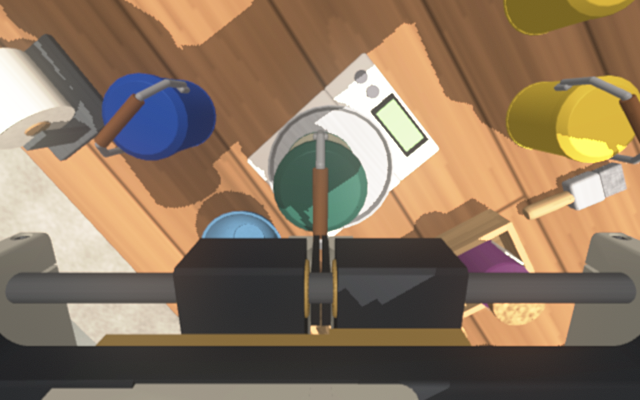

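Both cameras agree that the true fingertips sit about 36 mm short of the reported TCP, so the first grasp closed just above the grip and nothing was disturbed. The grasp point is therefore about 55 mm behind the reported TCP. I'll reopen, then descend to a reported z of 0.146.

```bash
python3 -m crank '[[[0,0,0,0],[0,0,0,0],[0,0,0,0],[0,0,0,0],[0,0,0,0],[0,0,0,0],[0,0,0,0],[0,0,0,0],[0,0,0,0],[0,0,0,0]]]' 0; python3 -m crank '[[[0,0,1,0],[0,0,2,0],[0,0,2.8,0],[0,0,3.4,0],[0,0,3.8,0],[0,0,4.1,0],[0,0,4.3,0],[0,0,4.3,0],[0,0,4.3,0]]]';  python3 -m crank '[[[0,0,0,0],[0,0,0,0],[0,0,0,0],[0,0,0,0],[0,0,0,0],[0,0,0,0],[0,0,0,0],[0,0,0,0],[0,0,0,0],[0,0,0,0],[0,0,0,0],[0,0,0,0]]]' 1 45
```

```text
t: 9.1
eef_pos: [0.6233, -0.2493, 0.2547]
ee_rot: [-3.142, -0.0, -2.164]
force: [0.7, 0.3, 0.7]
width: 0.0868
gripper_force: 0.0
t: 10.22
eef_pos: [0.6236, -0.2493, 0.1477]
ee_rot: [-3.141, 0.0, -2.164]
force: [-0.5, -0.3, 0.9]
width: 0.0876
gripper_force: 0.0
t: 11.72
eef_pos: [0.6234, -0.2493, 0.1472]
ee_rot: [-3.141, 0.0, -2.164]
force: [0.3, -0.7, -0.8]
width: 0.0105
gripper_force: 45.0
```

```bash
python3 -m crank '[[[0,0,-0.2,0],[0,0,-0.5,0],[0,0,-1,0],[0,0,-1.5,0],[0,0,-2,0],[0,0,-2.4,0],[0,0,-2.4,0],[0,0,-2.4,0]]]'; python3 go.py .573 -.391 .207 -124
```

```text
t: 12.72
eef_pos: [0.623, -0.2491, 0.2067]
ee_rot: [3.141, -0.0, -2.165]
force: [-1.2, 0.7, -3.8]
width: 0.0106
gripper_force: 45.0
t 12.725 pos [ 0.623  -0.2491  0.2067] rot [ 180.   -0. -124.] F [-1.2  0.7 -3.8] w 0.010643176240037985 gf 44.99832630157471 q [-0.09  0.34  0.02 -0.   -1.25 -0.5 ]
[5.82, -1.52, -0.01, -0.0]
```

```bash
python3 -m crank '[[[0.3,-0.1,0,0],[0.9,-0.2,0,0],[1.7,-0.45,0,0],[2.6,-0.7,0,0],[3.5,-0.9,0,0],[4.3,-1.1,0,0],[5,-1.3,0,0],[5.5,-1.44,0,0],[5.8,-1.52,0,0],[5.8,-1.52,0,0],[5.8,-1.52,0,0],[5.8,-1.52,0,0]]]'
python3 - <<'E'
from h import *
p,d=arm.grab_frame("scene");q=cloud("scene",d).reshape(-1,3)
for n in("scene","wrist","top"):
    p,d=arm.grab_frame(n);q=cloud(n,d).reshape(-1,3)
    l=q[(abs(q[:,0]-.573)<.06)&(abs(q[:,1]+.391)<.06)&(q[:,2]>.195)&(q[:,2]<.235)]
    e=q[(abs(q[:,0]-.573)<.075)&(abs(q[:,1]+.391)<.075)&(q[:,2]>.08)]
    print(n,len(l),np.median(l,0) if len(l) else "", np.percentile(e[:,2],1))
    if n!="top": cv2.imwrite(f"pics/{n}4.png",p[...,::-1])
E
python3 go.py .573 -.391 .093 -124
```

```text
t: 14.22
eef_pos: [0.574, -0.3901, 0.2072]
ee_rot: [-3.142, 0.0, -2.164]
force: [0.8, -0.2, -4.3]
width: 0.011
gripper_force: 45.0
scene 582 [ 0.5914439  -0.37266257  0.22060434] 0.12380804414077938
wrist 7658 [ 0.55905255 -0.40900458  0.22018699] 0.19418527535944025
top 334 [ 0.57845199 -0.36535883  0.21999422] 0.2075360793911508
t 14.425 pos [ 0.5738 -0.3904  0.2072] rot [-180.    0. -124.] F [ 0.5  0.2 -3.8] w 0.010571428614163138 gf 44.99846041202545 q [-0.32  0.38  0.08 -0.   -1.27 -0.28]
[0.04, 0.01, 4.57, 0.0]
```

View pics/scene4.png

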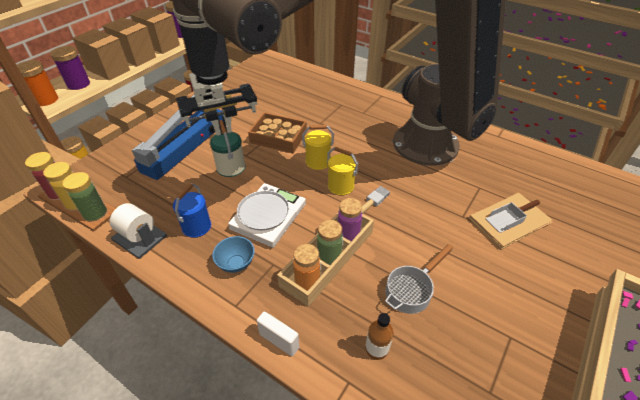

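The canister hangs upright at (229,155) and the scale is clear. Before lowering, I'll check that the landing spot is free.

Run:
```python
import numpy as np
for n in("top","scene"):
    q=np.load(f"pics/{n}0.npy").reshape(-1,3); q=q[(q[:,2]>.012)&(q[:,2]<.5)]
    r=np.hypot(q[:,0]-.574,q[:,1]+.39); o=np.argsort(r)[:400:40]
    print(n); print(np.c_[q[o],r[o]].round(3))
    f=q[(r<.17)&(q[:,1]<-.44)]; print(len(f), f.min(0) if len(f) else "",f.max(0) if len(f) else"")
```

```text
top
[[ 0.568 -0.321  0.032  0.069]
 [ 0.562 -0.315  0.034  0.076]
 [ 0.539 -0.317  0.036  0.081]
 [ 0.536 -0.314  0.034  0.085]
 [ 0.574 -0.302  0.059  0.088]
 [ 0.592 -0.3    0.055  0.091]
 [ 0.509 -0.321  0.038  0.095]
 [ 0.51  -0.316  0.031  0.098]
 [ 0.598 -0.292  0.056  0.101]
 [ 0.578 -0.286  0.05   0.104]]
0  
scene
[[ 0.625 -0.314  0.063  0.092]
 [ 0.52  -0.29   0.039  0.114]
 [ 0.616 -0.278  0.163  0.12 ]
 [ 0.65  -0.293  0.059  0.123]
 [ 0.653 -0.29   0.056  0.128]
 [ 0.608 -0.264  0.203  0.13 ]
 [ 0.611 -0.262  0.203  0.133]
 [ 0.647 -0.276  0.162  0.135]
 [ 0.71  -0.373  0.105  0.137]
 [ 0.711 -0.367  0.026  0.139]]
0
```

```bash
python3 -m crank '[[[0,0,0.5,0],[0,0,1.2,0],[0,0,2,0],[0,0,2.7,0],[0,0,3.2,0],[0,0,3.6,0],[0,0,3.9,0],[0,0,4.1,0],[0,0,4.2,0],[0,0,4.2,0],[0,0,4.2,0]]]'
```

```text
t: 15.8
eef_pos: [0.5739, -0.3908, 0.1026]
ee_rot: [-3.141, 0.0, -2.164]
force: [-0.2, 0.3, -4.0]
width: 0.0105
gripper_force: 45.0
```

Free spot. The last millimetres go slowly until contact.

```bash
python3 -m crank '[[[0,0,0.1,0],[0,0,0.2,0],[0,0,0.24,0],[0,0,0.28,0],[0,0,0.28,0],[0,0,0.28,0]]]'
```

```text
t: 16.55
eef_pos: [0.5737, -0.3907, 0.0952]
ee_rot: [-3.141, 0.0, -2.164]
force: [0.7, -0.0, -4.3]
width: 0.0105
gripper_force: 45.0
```

```bash
python3 -m crank '[[[0,0,0.03,0],[0,0,0.06,0],[0,0,0.09,0],[0,0,0.09,0]]]'
```

```text
t: 17.05
eef_pos: [0.5737, -0.3908, 0.0932]
ee_rot: [-3.141, -0.0, -2.164]
force: [-0.5, 0.2, -1.7]
width: 0.0107
gripper_force: 45.0
```

```bash
python3 -m crank '[[[0,0,0.02,0],[0,0,0.04,0],[0,0,0.04,0]]]' ; python3 -m crank '[[[0,0,0,0],[0,0,0,0],[0,0,0,0],[0,0,0,0],[0,0,0,0],[0,0,0,0]]]' 0.4; python3 -m crank '[[[0,0,-0.5,0],[0,0,-1.2,0],[0,0,-2.2,0],[0,0,-3.4,0],[0,0,-5,0],[0,0,-6.5,0],[0,0,-6.5,0]]]' 0
python3 - <<'E'
from h import *
p,d=arm.grab_frame("wrist");q=cloud("wrist",d).reshape(-1,3)
q=q[(abs(q[:,0]-.574)<.09)&(abs(q[:,1]+.39)<.09)]
l=q[(q[:,2]>.09)&(q[:,2]<.12)];print(l.mean(0),np.linalg.svd(l-l.mean(0),full_matrices=False)[2][2])
b=q[(q[:,2]>.135)&(q[:,2]<.16)];print(b.mean(0))
for n in("top","scene"):
    p,d=arm.grab_frame(n);W=cloud(n,d).reshape(-1,3)
    R=lambda x0,x1,y0,y1,z0,z1:W[(W[:,0]>x0)&(W[:,0]<x1)&(W[:,1]>y0)&(W[:,1]<y1)&(W[:,2]>z0)&(W[:,2]<z1)]
    r=R(.5,.72,-.34,-.14,.058,.068);print(n,"rim",len(r),cv2.minEnclosingCircle((r[:,:2]*1000).astype(np.float32)))
E
python3 go.py .49 .236 .3 -12.2
```

```text
t: 17.42
eef_pos: [0.5741, -0.3911, 0.0932]
ee_rot: [-3.14, -0.0, -2.164]
force: [-1.7, 2.3, 5.2]
width: 0.0109
gripper_force: 45.0
t: 18.18
eef_pos: [0.5737, -0.3907, 0.0918]
ee_rot: [3.142, -0.0, -2.164]
force: [0.7, -0.2, 0.2]
width: 0.0523
gripper_force: 0.0
t: 19.05
eef_pos: [0.5752, -0.3919, 0.2605]
ee_rot: [-3.133, 0.001, -2.164]
force: [0.4, -0.8, -0.8]
width: 0.0875
gripper_force: 0.0
[ 0.57101273 -0.39098992  0.10307821] [-0.00231956 -0.0127223   0.99991638]
[ 0.57155176 -0.3904773   0.14582908]
top rim 85 ((621.922607421875, -208.77554321289062), 64.44819641113281)
scene rim 297 ((616.1862182617188, -241.11436462402344), 76.47138214111328)
t 19.2 pos [ 0.5735 -0.3905  0.2548] rot [-180.    0. -124.] F [-0.2 -0.2 -0.5] w 0.08713160085752807 gf 0.0 q [-0.32  0.36  0.16 -0.   -1.37 -0.28]
[-18.9, 16.79, -1.8, -22.36]
```

```bash
python3 -m crank '[[[-0.6,0.5,-0.5,-0.5],[-2.2,2,-1,-2],[-4,3.5,-1,-4],[-5.8,5.2,-1,-6],[-7.6,6.8,-1,-8],[-9.4,8.4,-1,-10],[-11.2,10,-1,-12],[-13,11.6,-1,-14],[-14.8,13.2,-1,-16],[-16.4,14.6,-1,-18],[-17.8,15.8,-1,-20],[-18.6,16.5,-1,-21.5]]]'; python3 go.py .49 .236 .23 -12.2
```

```text
t: 20.7
eef_pos: [0.4906, 0.2278, 0.2795]
ee_rot: [3.141, 0.0, -0.28]
force: [0.0, -0.0, -0.1]
width: 0.0879
gripper_force: 0.0
t 20.7 pos [0.4906 0.2278 0.2795] rot [180.   0. -16.] F [ 0.  -0.  -0.1] w 0.08787465149963726 gf 0.0 q [ 0.8   0.09 -0.14 -0.   -1.34  0.49]
[-0.11, -0.31, 1.98, -0.76]
```

```bash
python3 -m crank '[[[-0.1,-0.3,1,-0.76],[-0.1,-0.3,2,-0.76],[-0.1,-0.3,2,-0.76],[-0.1,-0.3,2,-0.76]]]'
cat > sv.py <<'E'
from h import *
def circ(q):
    for _ in range(8):
        A=np.c_[2*q[:,:2],np.ones(len(q))];x=np.linalg.lstsq(A,(q[:,:2]**2).sum(1),rcond=None)[0];r=np.sqrt(x[2]+x[0]**2+x[1]**2)
        e=np.abs(np.hypot(*(q[:,:2]-x[:2]).T)-r);q=q[e<max(.003,np.percentile(e,85))]
    return x[0],x[1],r,len(q)
if __name__=="__main__":
    p,d=arm.grab_frame("wrist");cv2.imwrite("pics/w5.png",p[...,::-1]);q=cloud("wrist",d).reshape(-1,3)
    h=q[(abs(q[:,0]-.595)<.09)&(abs(q[:,1]-.214)<.08)&(q[:,2]>.033)&(q[:,2]<.05)];print("hoop",np.round(circ(h),4))
    h=q[(q[:,0]>.42)&(q[:,0]<.52)&(abs(q[:,1]-.236)<.03)&(q[:,2]>.03)&(q[:,2]<.055)];c=h.mean(0);v=np.linalg.svd(h-c,full_matrices=False)[2][0]
    print("handle",len(h),c.round(4),v.round(3),np.percentile(h[:,2],[5,50,95]).round(4),np.degrees(np.arctan2(v[1],v[0])),np.percentile((h-c)@v,[1,99]).round(3))
E
python3 sv.py
```

```text
t: 21.2
eef_pos: [0.4919, 0.2336, 0.2307]
ee_rot: [-3.141, -0.001, -0.221]
force: [0.9, 0.9, -0.1]
width: 0.0878
gripper_force: 0.0
hoop [5.942e-01 2.159e-01 5.560e-02 1.167e+03]
handle 1103 [0.4727 0.2419 0.0413] [-0.976  0.218  0.003] [0.0388 0.0414 0.0429] 167.4281110701056 [-0.048  0.052]
```

View pics/w5.png

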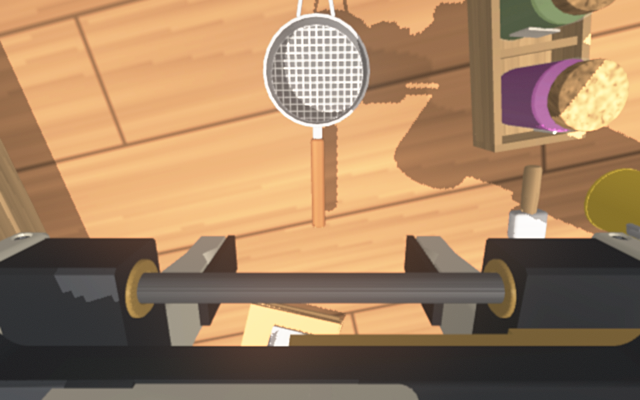

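The wrist view shows the sieve centred at (318,70) with the handle running straight down to (318,225), square to the fingers. I'll grasp 100 mm from the hoop's centre.

```bash
python3 go.py .497 .2366 -.02 -12.4
```

```text
t 21.25 pos [0.4921 0.2337 0.2309] rot [-1.799e+02 -1.000e-01 -1.270e+01] F [0.5 0.2 0.4] w 0.08781374781331361 gf 0.0 q [ 0.8   0.12 -0.22  0.   -1.23  0.55]
[0.15, -0.14, 10.03, -0.06]
```

```bash
python3 -m crank '[[[0.15,-0.14,1.5,0],[0.15,-0.14,3.5,0],[0.15,-0.14,5.5,0],[0.15,-0.14,7,0],[0.15,-0.14,8,0],[0.15,-0.14,8.8,0],[0.15,-0.14,9.2,0],[0.15,-0.14,9.2,0],[0.15,-0.14,9.2,0]]]'; python3 go.py .497 .2366 -.02 -12.4
```

```text
t: 22.38
eef_pos: [0.4968, 0.2366, 0.0005]
ee_rot: [-3.14, -0.001, -0.222]
force: [-0.2, 0.2, 0.0]
width: 0.0877
gripper_force: 0.0
t 22.375 pos [0.4968 0.2366 0.0005] rot [-1.799e+02 -1.000e-01 -1.270e+01] F [-0.2  0.2  0. ] w 0.08772345523017035 gf 0.0 q [ 0.8   0.36 -0.5   0.   -0.71  0.55]
[0.01, -0.0, 0.82, -0.06]
```

```bash
python3 -m crank '[[[0,0,0.3,0],[0,0,0.6,0],[0,0,0.8,0],[0,0,0.8,0],[0,0,0.8,0]]]'; python3 -m crank '[[[0,0,0,0],[0,0,0,0],[0,0,0,0],[0,0,0,0],[0,0,0,0],[0,0,0,0],[0,0,0,0],[0,0,0,0],[0,0,0,0],[0,0,0,0],[0,0,0,0]]]' 1 58; python3 go.py .497 .2366 -.02 -12.4
```

```text
t: 23.0
eef_pos: [0.4961, 0.236, -0.0206]
ee_rot: [3.141, 0.0, -0.222]
force: [-0.1, 0.0, -0.6]
width: 0.0877
gripper_force: 0.0
t: 24.38
eef_pos: [0.4961, 0.236, -0.0206]
ee_rot: [3.142, -0.0, -0.222]
force: [-0.4, 0.2, 0.1]
width: 0.0154
gripper_force: 57.9
t 24.375 pos [ 0.4961  0.236  -0.0206] rot [180.   -0.  -12.7] F [-0.4  0.2  0.1] w 0.015430494587981044 gf 57.946853041648865 q [ 0.8   0.39 -0.51  0.   -0.67  0.55]
[0.03, -0.03, -0.02, -0.06]
```

```bash
python3 -m crank '[[[0,0,-0.2,0],[0,0,-0.5,0],[0,0,-1,0],[0,0,-1.7,0],[0,0,-2.6,0],[0,0,-3.7,0],[0,0,-5,0],[0,0,-6.2,0],[0,0,-7.1,0],[0,0,-7.6,0],[0,0,-7.6,0],[0,0,-7.6,0]]]'
cat > lev.py <<'E'
from h import *
from sv import circ
s=arm.get_state();z0=s["eef_pos"][2]
def look(n,cx,cy):
    p,d=arm.grab_frame(n);q=cloud(n,d).reshape(-1,3)
    zt=z0+.0205+.042
    h=q[(np.hypot(q[:,0]-cx,q[:,1]-cy)<.075)&(abs(q[:,2]-zt)<.025)]
    k=np.hypot(h[:,0]-cx,h[:,1]-cy); h=h[(k>.05)&(k<.066)]
    # keep top rim pts: highest per angular bin
    a=np.floor(np.degrees(np.arctan2(h[:,1]-cy,h[:,0]-cx))/15); t=np.array([h[a==i][h[a==i][:,2]>=np.percentile(h[a==i][:,2],85)].mean(0) for i in np.unique(a) if (a==i).sum()>3])
    A=np.c_[t[:,0]-cx,t[:,1]-cy,np.ones(len(t))];
    for _ in range(4):
        m=np.linalg.lstsq(A,t[:,2],rcond=None)[0];e=abs(A@m-t[:,2]);k=e<max(.002,np.percentile(e,85));A,t=A[k],t[k]
    print(n,len(t),"slope deg x,y",np.degrees(m[:2]).round(2),"rim z",m[2].round(4),"exp",zt.round(4),"circ",np.round(circ(h[h[:,2]>m[2]-.006]),4))
    return p
if __name__=="__main__":
    R=Ro.from_euler('xyz',s["ee_rot"]).as_matrix(); c=s["eef_pos"]+R@[.0993,0,0]
    print("exp hoop",c.round(4))
    for n in("wrist","scene","top"): look(n,c[0],c[1])
E
python3 lev.py
```

```text
t: 25.88
eef_pos: [0.4954, 0.2356, 0.1685]
ee_rot: [3.141, 0.001, -0.222]
force: [0.2, 0.4, -1.9]
width: 0.0154
gripper_force: 57.9
exp hoop [0.5923 0.2137 0.1683]
wrist 12 slope deg x,y [-0.52  0.06] rim z 0.2301 exp 0.231 circ [5.939e-01 2.144e-01 5.490e-02 5.932e+03]
scene 24 slope deg x,y [-0.1 -0.1] rim z 0.2319 exp 0.231 circ [5.955e-01 2.138e-01 5.580e-02 3.160e+02]
top 24 slope deg x,y [ 0.01 -0.22] rim z 0.2324 exp 0.231 circ [5.932e-01 2.122e-01 5.570e-02 2.060e+02]
```

Level and firmly held. I'll carry it over the jars, with the underside at about 0.19.

```bash
python3 go.py .5163 -.2179 .1685 -12.7
```

```text
t 26.025 pos [0.4956 0.2356 0.1684] rot [ 1.799e+02  1.000e-01 -1.270e+01] F [-0.3  0.1 -2.5] w 0.015847225394009883 gf 57.94388294219971 q [ 0.8   0.17 -0.3  -0.   -1.1   0.55]
[4.8, 17.51, 0.02, -0.0]
```

```bash
python3 -m crank '[[[0.1,0.4,0,0],[0.4,1.4,0,0],[0.8,2.9,0,0],[1.3,4.6,0,0],[1.8,6.4,0,0],[2.3,8.2,0,0],[2.7,10,0,0],[3.2,11.7,0,0],[3.7,13.4,0,0],[4.1,14.9,0,0],[4.45,16.2,0,0],[4.65,17,0,0]]]'; python3 -m crank '[[[0.07,0.25,0,0],[0.12,0.4,0,0],[0.12,0.4,0,0],[0.12,0.4,0,0]]]'; python3 lev.py;  python3 go.py .5163 -.2179 .1 -12.7
```

```text
t: 27.52
eef_pos: [0.5151, -0.2062, 0.169]
ee_rot: [3.141, 0.001, -0.223]
force: [0.4, 0.7, -2.0]
width: 0.0158
gripper_force: 57.9
t: 28.02
eef_pos: [0.5167, -0.214, 0.1695]
ee_rot: [-3.142, -0.0, -0.221]
force: [0.0, -0.3, -1.1]
width: 0.0155
gripper_force: 57.9
exp hoop [ 0.6136 -0.2358  0.1695]
wrist 12 slope deg x,y [-0.4  0.1] rim z 0.2314 exp 0.232 circ [ 6.151e-01 -2.351e-01  5.490e-02  5.915e+03]
scene 23 slope deg x,y [-0.26  0.57] rim z 0.2327 exp 0.232 circ [ 6.170e-01 -2.351e-01  5.580e-02  2.350e+02]
top 11 slope deg x,y [-1.21 -0.18] rim z 0.2341 exp 0.232 circ [ 6.148e-01 -2.363e-01  5.530e-02  7.700e+01]
t 28.175 pos [ 0.5167 -0.2141  0.1695] rot [-180.    -0.   -12.7] F [-0.7  0.  -1.3] w 0.015509488392273878 gf 57.94370412826538 q [-0.04  0.19 -0.28 -0.   -1.11  1.39]
[0.02, 0.15, 2.78, 0.01]
```

```bash
python3 -m crank '[[[0,0.05,0.4,0],[0,0.12,1,0],[0,0.15,1.7,0],[0,0.15,2.3,0],[0,0.15,2.8,0],[0,0.15,3.2,0],[0,0.15,3.5,0],[0,0.15,3.7,0],[0,0.15,3.7,0],[0,0.15,3.7,0]]]'; python3 lev.py
python3 - <<'E'
from h import *
from sv import circ
for n in("top","scene"):
    W=np.load(f"pics/{n}0.npy").reshape(-1,3);r=np.hypot(W[:,0]-.615,W[:,1]+.2405);h=W[(r>.068)&(r<.078)&(W[:,2]>.05)&(W[:,2]<.07)];print(n,"pan rim z p50,p90",np.percentile(h[:,2],[50,90]).round(4),np.round(circ(h[h[:,2]>.058]),4))
E
python3 go.py .5163 -.2179 .0615 -12.7
```

```text
t: 29.42
eef_pos: [0.5161, -0.2183, 0.0773]
ee_rot: [3.142, -0.001, -0.222]
force: [-0.0, 0.6, -0.6]
width: 0.0156
gripper_force: 57.9
exp hoop [ 0.613  -0.2402  0.0774]
wrist 12 slope deg x,y [-0.46  0.11] rim z 0.1393 exp 0.1398 circ [ 6.145e-01 -2.394e-01  5.490e-02  5.941e+03]
scene 23 slope deg x,y [-0.18 -0.04] rim z 0.141 exp 0.1398 circ [ 6.165e-01 -2.393e-01  5.580e-02  2.010e+02]
top 11 slope deg x,y [ 0.62 -0.08] rim z 0.141 exp 0.1398 circ [ 6.136e-01 -2.406e-01  5.560e-02  7.700e+01]
top pan rim z p50,p90 [0.0602 0.0642] [ 6.141e-01 -2.408e-01  7.230e-02  1.720e+02]
scene pan rim z p50,p90 [0.0611 0.0646] [ 6.167e-01 -2.391e-01  7.200e-02  1.510e+02]
t 29.575 pos [ 0.516  -0.2183  0.0773] rot [-180.    -0.   -12.7] F [-1.2 -0.7 -2.2] w 0.015428810434820204 gf 57.943881154060364 q [-0.05  0.27 -0.4   0.   -0.9   1.4 ]
[0.01, -0.02, 0.63, -0.0]
```

```bash
python3 -m crank '[[[0,0,0.2,0],[0,0,0.4,0],[0,0,0.55,0],[0,0,0.6,0],[0,0,0.6,0],[0,0,0.6,0],[0,0,0.6,0],[0,0,0.6,0]]]'; python3 lev.py
python3 - <<'E'
from h import *
T0=np.load("pics/scene0.npy");p,d=arm.grab_frame("scene");W=cloud("scene",d).reshape(-1,3)
l=W[(abs(W[:,0]-.574)<.06)&(abs(W[:,1]+.39)<.06)&(W[:,2]>.09)&(W[:,2]<.12)];print("can lid",l.mean(0).round(3),len(l))
for t in "jar_orange jar_purple jar_green oil_bottle petal_bowl bench_brush".split():
    r=arm.trace(t,"scene")
    if r: q=W[r[0]["mask"].ravel()&(d.ravel()>0)];print(t,np.median(q,0).round(3),round(r[0]["score"],2))
cv2.imwrite("pics/fin.png",cv2.resize(p[90:370,130:480,::-1],(750,600),interpolation=cv2.INTER_CUBIC))
E
```

```text
t: 30.58
eef_pos: [0.5159, -0.2183, 0.062]
ee_rot: [-3.142, -0.0, -0.222]
force: [-0.6, -0.0, -2.0]
width: 0.0154
gripper_force: 57.9
exp hoop [ 0.6127 -0.2401  0.0621]
wrist 12 slope deg x,y [-0.46  0.13] rim z 0.1239 exp 0.1245 circ [ 6.142e-01 -2.394e-01  5.490e-02  5.869e+03]
scene 22 slope deg x,y [ 0.12 -0.07] rim z 0.1254 exp 0.1245 circ [ 6.163e-01 -2.395e-01  5.590e-02  2.050e+02]
top 8 slope deg x,y [-3.52 -1.95] rim z 0.1283 exp 0.1245 circ [ 6.137e-01 -2.405e-01  5.530e-02  6.700e+01]
can lid [ 0.584 -0.38   0.105] 488
jar_orange [ 0.73  -0.007  0.107] 0.8
jar_purple [0.538 0.001 0.106] 0.61
jar_green [ 0.634 -0.002  0.106] 0.94
oil_bottle [0.784 0.224 0.096] 0.8
petal_bowl [ 0.762 -0.228  0.027] 0.64
bench_brush [ 0.352 -0.013  0.019] 0.86
```

View pics/fin.png

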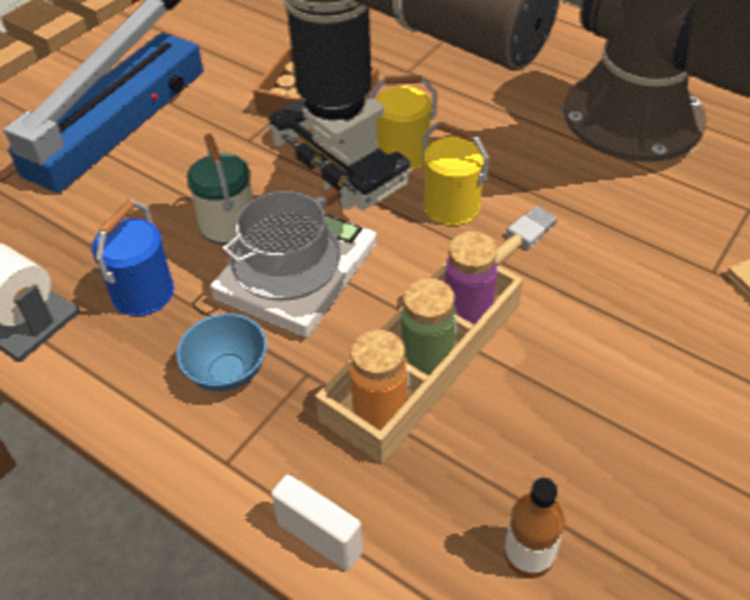

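The sieve hangs level over the pan (crop 285,240), the canister stands beside the scale (220,195), and everything else is where it was.

```bash
python3 -c "
from station import arm
print(arm.job_done())"
```

```text
the job is handed in; nothing more can be done
None
```

The job is handed in, with no verdict returned: the canister stands upright beside the scale, and the arm is holding the sieve level and centred to within about 1 mm, about 2 cm above the pan's rim, with nothing else disturbed. The first try at the canister closed on air without touching it.

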